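Index the inspection table and lift the checked bearing ring off

TASK

Turn the rotary inspection table by its red bar knob one position, until it clicks in with the steel bearing ring at the yellow unloading block at the front, bringing the ring out from under its inspection head. Then grip the steel ring and lift it straight up about 10 cm off its nest, and finish while holding it there in the air, level and still. Leave the brass ring on its nest, and disturb neither the oil bottle, the micrometer nor the brass rod.

Things in the scene. Friction and masses are not known exactly. Their poses are not given: they have to be found in the camera images.
- index_base: Fixed round grey base (244 mm across, turned a little on the bench) of a rotary inspection table. Origin on the turning axis at bench level; z up; its -x axis points to the front, where a yellow block with a black line (unloading mark, 30x24 mm, 53 mm high, centred 130 mm from the axis) stands.
- index_table (a joint): Angle (rad) of the turning aluminium table, 0 at the start, positive counter-clockwise from above, stops at +-1.7. 220 mm across, top face 57 mm above the bench, five nests 1.257 rad apart. A sprung roller clicks in at 0 and +-1.257 and pulls the table home when let go within 0.12 rad. Leaving a detent takes about 0.08 N m, turning between them 0.02 N m.
- head_right (a point): Copper tip of the fixed inspection head on the robot's right: 112 mm above the bench, 80 mm from the axis, 1.257 rad from the front. Black block 26 mm square on an aluminium arm (tops at 142 mm) from a steel post 132 mm from the axis. A ring below it cannot be lifted out.
- head_left (a point): The same for the head on the robot's left.
- knob_grip (a point): Centre of the grip of the red bar knob on the turning axis, 115 mm above the bench. The bar is 56 mm long (along this point's x, which turns with the table and at the start is the base's x), 18 mm wide (y), from 85 to 127 mm above the bench, on a black hub 36 mm across.
- unload_point (a point): Fixed point of the base: where the centre of the steel ring is when its nest stands at the front, before the yellow block: 80 mm from the axis, 92.5 mm above the bench. Axes as the base's.
- steel_ring_centre (a point): Centre of the loose steel bearing ring: 58 mm outside, 15 mm high, about 0.16 kg, z up; starts below one of the heads. Its nest: seat 51 mm across with four rest buttons (the ring overhangs 3.5 mm all round), 85 mm above the bench, 28 mm above the table; spigot 31 mm across, 9 mm high in the bore. Grip it across its outside; fingers may reach 20 mm below its underside.
- brass_ring_centre (a point): Centre of the loose brass ring, 52 mm outside diameter, 38 mm bore, 20 mm high, on the nest below the other inspection head; stays on its nest and turns with the table.
- steel_ring: The same steel ring as a body; origin at the centre of its underside, z up.
- nest1 (a point): Centre of the seat (85 mm above the bench) of the nest that starts below the head on the robot's right; it turns with the table.
- nest4 (a point): Same for the nest that starts below the head on the robot's left.
- oil_bottle: Amber squeeze bottle with red spout, 57 mm across, 207 mm high, standing on the bench at the left behind; origin at the centre of its foot. Bystander.
- micrometer: Outside micrometer lying flat, 57x152x14 mm, on the bench to the right; origin under its centre. Bystander.
- brass_drift: Brass rod 16 mm thick, 140 mm long, lying on the bench to the left; origin under its centre. Bystander.
Things that resemble listed ones, but are neither listed nor needed, are in the scene too. Several things have the shape of the steel_ring; the one meant has the colours described above. There is more than one size of the part that bears brass_ring_centre; the job needs the smaller.

How it is judged (in metres and radians):
On the way:
1. the table is clicked in one position on, with the steel ring lying on its nest at the front ((value of joint index_table between 1.1966 and 1.3166 rad or value of joint index_table between -1.3166 and -1.1966 rad) and velocity of joint index_table between -0.1 and 0.1 rad/s and horizontal distance between steel_ring_centre and unload_point below 0.02 m and z of steel_ring_centre in the frame of unload_point below 0.006 m and angle between steel_ring_centre's own z axis and vertical below 0.08 rad), for 0.2 s.
At the end, for the whole second after the job is handed in: The fingers hold the steel ring (over 1 N) 60-150 mm above its place at the front, within 40 mm sideways, level within 0.1 rad, still (20 mm/s, 0.2 rad/s), clear of the table, which stands within 0.06 rad of +-1.257; the brass ring lies flat on its nest within 20 mm (z of steel_ring_centre in the frame of unload_point between 0.06 and 0.15 m and horizontal distance between steel_ring_centre and unload_point below 0.04 m and angle between steel_ring_centre's own z axis and vertical below 0.1 rad and linear speed of steel_ring below 0.02 m/s and angular speed of steel_ring below 0.2 rad/s and contact force between the fingers and steel_ring above 1 N and contact force between steel_ring and index_base below 0.05 N and (value of joint index_table between 1.1966 and 1.3166 rad or value of joint index_table between -1.3166 and -1.1966 rad) and (distance between brass_ring_centre and nest1 below 0.02 m or distance between brass_ring_centre and nest4 below 0.02 m) and angle between brass_ring_centre's own z axis and vertical below 0.08 rad); the arm keeps its last pose, push and grip.
It fails at once if the oil bottle, micrometer or brass rod is shifted by more than 25 mm (distance of any of oil_bottle, micrometer, brass_drift from where it was at the start of the episode above 0.025 m).
It fails at once if the steel ring is tipped by more than 0.4 rad (angle between steel_ring_centre's own z axis and vertical above 0.4 rad).
It fails at once if the brass ring is taken or knocked off its nest (not (distance between brass_ring_centre and nest1 below 0.025 m or distance between brass_ring_centre and nest4 below 0.025 m)).
It also fails if it takes over 51 s, if anything falls off the work surface, if the arm or the gripper's body presses on something with over 40 N, if the wrist force passes 120 N, or if a joint passes its speed limit or range.

ROBOT

A 7-joint arm with a two-finger parallel gripper is mounted at the origin on a cart in front of the work surface, level with it; the furniture and walls round the work are solid. World frame = base frame: x ahead of the robot, y to its left, z up, the work surface at z = 0. Lengths are in mm, angles in degrees, forces in N, time in s.
With the tool pointing down it reaches from about 425 to 800 mm from the base axis. Payload 8.3 kg.
Tool frame: the origin (TCP) lies at the very end of the fingers, on their centre line; the grasp point (between the pads) lies 19 mm behind it (grip_depth is the distance from the TCP to the grasp point, in mm); x points along the fingers, z is the direction in which the jaws open and shut, and the axes are right-handed (so a half turn about x gives the same grasp; the last joint's range is limited). The gripper opens to 85 mm and grips with 20 to 120 N. Pads are 22 mm wide; open, the fingers measure 114 mm over their backs; the gripper's body (76 mm by 85 mm) begins 54 mm behind the grasp point. The pads swing forward as they close: fully open they stand 13 mm farther back than shut.
Start: joints at [62.458, 21.967, 0.94, 78.501, -0.361, 79.538, -2.664], TCP at [253.628, -571.206, 231.279] pointing down, gripper open.
Joint ranges: [-169.22, 169.22], [-14.56, 117.87], [-87.37, 89.26], [10.42, 133.3], [-82.24, 262.24], [0.94, 117.77], [-172.7, 172.7]. Speed limits (degrees/s): [136.94, 136.94, 172.46, 172.46, 180, 180, 180].

INTERFACE

Orientations are given as a 3x3 rotation matrix whose columns are the frame's x, y, z axes.
In Python, from rig import get_state, snapshot, camera_model, hand_in, regions_of, grip_depth gives the robot as it stands.
- The arm moves only by the tool step_arm, never from a script. Its argument "motion" is text: rows parted by semicolons, each of 7 numbers parted by spaces: the shift along the tool's x, y, z in mm, then the turn, a rotation vector about the tool's x, y, z in rad, then the finger opening in mm, from 0 to 85.4. A call has 1 to 5 rows; each row shifts and turns the commanded pose from where the row before left it, along the tool's axes as they then stand; what a row does not reach is not made up. A row lasts 1/8 s, in which the tool goes at most 62.5 mm and 10.7 degrees, less where a joint would pass 70% of its speed; a pose out of reach is approached as far as the arm can. A call is refused whole if a number of a shift passes 62.5 or a number of a turn 0.188, either way. A call with a gripper value outside its range is refused whole. The fingers move at their own pace and stop on an object; "newtons" is the grip in N (left out, the last holds). Time passes only in rows, so rows that do not move let the fingers close. It gives the time, the measured TCP pose, the force and the opening at its end, in the units of the state.
- get_state(): the state, without advancing time (a new reading comes with each control period).
- snapshot(name): name is "scene" or "top" or "wrist"; returns (picture, depth): 420x560x3 uint8, blue, green, red; 420x560 float32, mm along the optical axis (not along the pixel's ray), 0 where there is no reading.
- camera_model(name): a dict with "fovy" (degrees; the focal length in pixels is half the picture's height over the tangent of half this angle, whatever the lens; pixels are square), "cx", "cy" (the principal point, pixels), "origin" and "rotation" of the camera in the world; the wrist camera has in their place "T_tool_cam" (4x4, takes a point from camera to tool coordinates, whose origin is the TCP and whose axes are the tool frame's). Camera axes: x right, y down, z forward; pixel columns grow to the right and rows downward; lengths in mm; the calibration is good to about 2 mm. A picture is of the moment at which its call begins: read the wrist's pose just before it. camera_model takes no time and is no camera call.
- hand_in(): hands the job in, once; it reports no verdict.
Trained networks look in the newest picture that a camera, given by its name, has taken for a name from the list of things; names that differ only in an ending like _2 or _b are one class to them, and where a whole thing is asked for, a point or a joint stands for the part that bears it (a point fixed in the world has none). Each returns a list of dicts, best first, with "confidence" (0 to 1); they miss things now and then, are a little off and sometimes report something else, mostly with a low value. They report only what shows in the picture. A call takes as long as a camera call. They do not tell look-alikes from the thing itself.
- regions_of(camera, query): "mask" (420x560 bool, what is visible of it) and "at" ([row, column] in pixels, amid what is visible of it).
The state is a dict: "clock": time; "joint_pos": joint angles; "joint_velocities": joint speeds; "tau": joint torques, N m; "tool_pos": TCP position; "tool_rot": TCP orientation; "contact_force": force on the tool from outside, world axes, zero at the start; "torque": the same for the moment, N m; "gripper_width": finger opening in mm.
Only numpy, scipy, OpenCV 4.12 (cv2) and the standard library are available. Lean on these libraries where they do the work, as an engineer would, in place of code of your own. Each camera call takes 0.05 s, during which the arm holds its last target.

## Working session

There is one attempt and no reset: what is moved stays moved. The work goes in short steps, Python scripts to look and compute and a tool call to move; the robot and the scene stay as the last step left them, time stands still between calls to the robot, and variables do not carry over. Pictures are saved under pics/ and viewed, and the job is handed in when it is done.

Besides the shell and the picture viewer there is one more tool, called after "Call:" by a JSON object that holds its "op" and its "data", one argument or row to a line. step_arm: Moves the arm, as the interface text tells. Its arguments: {"type":"object","properties":{"motion":{"type":"string"},"newtons":{"type":"number"}},"required":["motion"]}

```bash
ls; mkdir -p pics
python3 - <<'E'
from rig import *
import cv2,numpy as np
s=get_state();print(s['clock'],s['tool_pos'],np.round(s['tool_rot'],3).tolist(),s['gripper_width'],s['contact_force'])
for n in ['scene','top']:
    p,d=snapshot(n);cv2.imwrite(f'pics/{n}0.png',p);np.save(f'{n}0.npy',d);c=camera_model(n);print(n,c)
    np.save(f'{n}0p.npy',p)
print(camera_model('wrist'),grip_depth)
E
```

```text
pics
0.0 [ 253.36377967 -570.76641864  230.267359  ] [[-0.001, 0.914, 0.406], [0.002, 0.406, -0.914], [-1.0, -0.0, -0.002]] 85.38662785782358 [-0.83029047 -0.08233512 -0.0950276 ]
scene {'fovy': 55.26056229000227, 'cx': 277.52683311960703, 'cy': 212.82736898670757, 'origin': array([-30.29966087, 332.22467006, 748.10258545]), 'rotation': array([[-0.67952572, -0.44771875,  0.58119938],
       [-0.7335593 ,  0.42720751, -0.52856835],
       [-0.01164278, -0.78552   , -0.61872674]])}
top {'fovy': 47.01087698219846, 'cx': 285.4108365936191, 'cy': 212.10416286529883, 'origin': array([ 244.66754875, -188.36280438, 1518.97660742]), 'rotation': array([[-8.81020519e-02, -9.73206218e-01,  2.12385699e-01],
       [-9.96111199e-01,  8.59236100e-02, -1.94836515e-02],
       [ 7.12664836e-04, -2.13276323e-01, -9.76991659e-01]])}
{'fovy': 65.2903105644285, 'cx': 278.5927258812115, 'cy': 206.059051420375, 'T_tool_cam': array([[-1.55490015e-03, -3.21528149e-01,  9.46898744e-01,
        -1.42077398e+02],
       [-7.11669842e-04, -9.46899293e-01, -3.21529504e-01,
         8.25517648e+01],
       [ 9.99998538e-01, -1.17382555e-03,  1.24351197e-03,
        -4.74444562e-01],
       [ 0.00000000e+00,  0.00000000e+00,  0.00000000e+00,
         1.00000000e+00]])} 18.700000000000003
```

View pics/scene0.png

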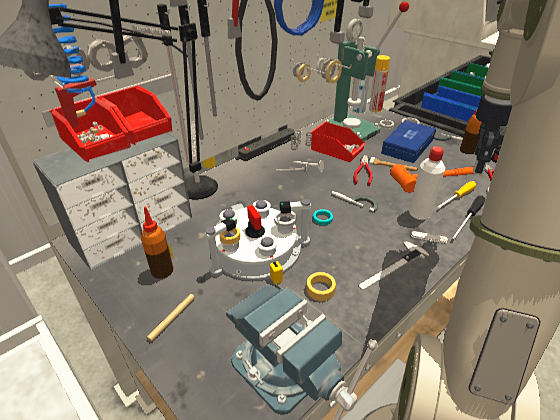

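View pics/top0.png

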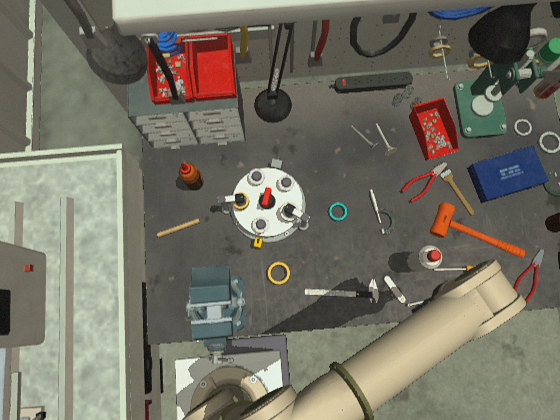

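The table is at about (267,203) in the top view. The left head at (238,200) covers the brass ring. The right head is at (292,211), and the yellow block is at (258,243). I'll zoom in and measure.

```bash
cat > h.py <<'E'
import numpy as np,cv2
from rig import *
def ray(c,u,v,h=420):
    f=h/2/np.tan(np.radians(c['fovy']/2));return np.stack([(u-c['cx'])/f,(v-c['cy'])/f,np.ones_like(u,dtype=float)],-1)
def world(c,u,v,d):
    return (ray(c,np.asarray(u,float),np.asarray(v,float))*np.asarray(d,float)[...,None])@c['rotation'].T+c['origin']
def onz(c,u,v,z):
    r=ray(c,np.asarray(u,float),np.asarray(v,float))@c['rotation'].T
    return c['origin']+r*((z-c['origin'][2])/r[...,2])[...,None]
def proj(c,P):
    f=210/np.tan(np.radians(c['fovy']/2));q=(np.asarray(P)-c['origin'])@c['rotation'];return q[...,:2]/q[...,2:]*f+[c['cx'],c['cy']]
E
python3 - <<'E'
from h import *
for n in ['scene','top']:
    p=np.load(n+'0p.npy');d=np.load(n+'0.npy');c=camera_model(n)
    b=(210,190,110,110) if n=='scene' else (210,145,110,110)
    x,y,w,hh=b
    cv2.imwrite(f'pics/{n}0z.png',cv2.resize(p[y:y+hh,x:x+w],None,fx=5.4,fy=5.4,interpolation=cv2.INTER_CUBIC))
    for q in ['index_base','index_table','knob_grip','steel_ring','brass_ring_centre','oil_bottle','micrometer','brass_drift']:
        for r in regions_of(n,q)[:3]:
            m=r['mask'];vv,uu=np.nonzero(m);dd=d[m];k=dd>0
            W=world(c,uu[k],vv[k],dd[k])
            print(n,q,round(r['confidence'],2),np.round(r['at']),m.sum(),np.median(W,0).round(),W.min(0).round(),W.max(0).round())
E
```

```text
scene index_base 0.8 [242. 260.] 6055 [ 562. -133.   59.] [ 460. -366.   -1.] [787. -12. 146.]
scene index_table 0.8 [234. 258.] 3354 [ 577. -147.   60.] [ 492. -307.   -0.] [765. -51. 132.]
scene knob_grip 0.61 [235. 256.] 3258 [ 577. -146.   60.] [ 492. -311.    1.] [707. -51. 142.]
scene steel_ring 0.61 [221. 325.] 213 [ 558. -378.   13.] [ 529. -409.    0.] [ 588. -351.   20.]
scene steel_ring 0.59 [220. 282.] 200 [ 546. -214.   97.] [ 527. -251.   74.] [ 581. -196.  104.]
scene steel_ring 0.44 [243. 257.] 6256 [ 561. -136.   59.] [ 460. -415.   -1.] [802. -12. 146.]
scene brass_ring_centre 0.68 [293. 319.] 546 [ 377. -173.   22.] [ 345. -208.    2.] [ 413. -141.   31.]
scene brass_ring_centre 0.51 [234. 235.] 186 [584. -76.  99.] [ 574. -128.   59.] [622. -54. 110.]
scene oil_bottle 0.56 [248. 157.] 1369 [681.  76.  98.] [668.  -7.   1.] [831.  98. 208.]
scene oil_bottle 0.27 [200. 355.] 290 [ 544. -525.   10.] [ 473. -574.   -3.] [ 629. -489.   19.]
scene micrometer 0.77 [200. 361.] 258 [ 539. -529.   11.] [ 475. -575.   -3.] [ 615. -489.   19.]
scene micrometer 0.7 [250. 159.]
[... 676 characters left out ...]
57.] [ 461. -292.  -12.] [759. -10. 150.]
top steel_ring 0.59 [217. 334.] 108 [ 547. -373.   13.] [ 530. -409.   -6.] [ 585. -357.   22.]
top steel_ring 0.44 [217. 289.] 66 [ 534. -225.   99.] [ 525. -250.   52.] [ 577. -203.  105.]
top brass_ring_centre 0.6 [208. 241.] 42 [580. -91. 101.] [ 575. -104.   88.] [593. -70. 110.]
top brass_ring_centre 0.47 [281. 282.] 159 [ 369. -184.   25.] [ 346. -209.   -2.] [ 414. -150.   36.]
top oil_bottle 0.8 [178. 192.] 483 [685.  59. 120.] [669.  37.  -8.] [763.  94. 210.]
top micrometer 0.84 [214. 385.] 281 [ 545. -529.    9.] [ 477. -570.   -8.] [ 617. -495.   20.]
top brass_drift 0.47 [228. 184.] 128 [554. 117.  13.] [532.  61.   5.] [572. 186.  23.]
```

View pics/top0z.png

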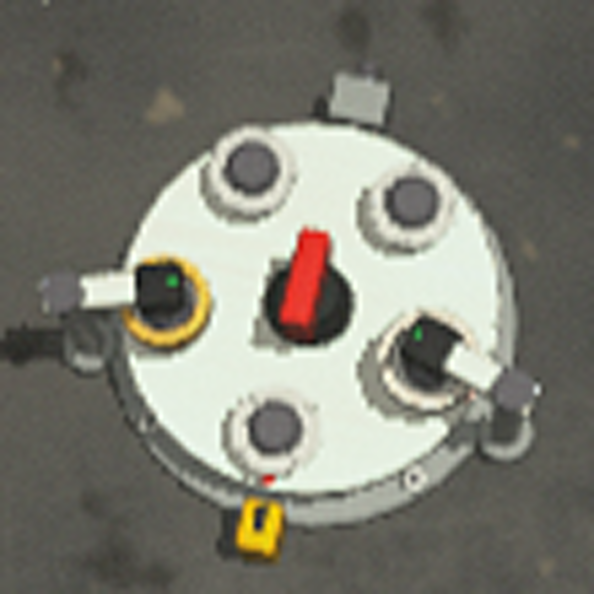

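View pics/scene0z.png

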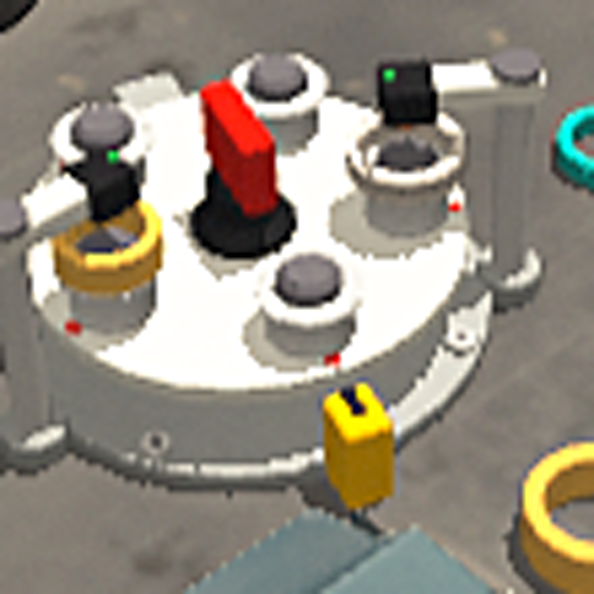

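The steel ring sits under the right head, so the table must turn clockwise (-1.257). Next I'll measure the axis and yaw.

Run:
```python
from h import *
for n in ['scene','top']:
    p=np.load(n+'0p.npy').astype(int);d=np.load(n+'0.npy');c=camera_model(n)
    v,u=np.mgrid[0:420,0:560]
    W=world(c,u,v,d);B,G,R=p[...,0],p[...,1],p[...,2]
    near=(np.hypot(W[...,0]-600,W[...,1]+160)<160)&(d>0)
    # red bar
    m=near&(R>150)&(G<80)&(B<80)&(W[...,2]>110)
    m2=m&(W[...,2]>100)
    Q=W[m]; print(n,'bar n',m.sum(),Q.min(0).round(),Q.max(0).round())
    pu=np.stack([u[m],v[m]],-1)
    if n=='top':
        r=cv2.minAreaRect(pu.astype(np.float32));box=cv2.boxPoints(r);b=onz(c,box[:,0],box[:,1],127);print('barbox',b.round(1).tolist(),b.mean(0))
    # yellow block top
    m=near&(R>150)&(G>110)&(B<80)&(W[...,2]>48)&(W[...,2]<60)&(W[...,0]<520)
    Q=W[m];print(n,'yellow',m.sum(),Q.mean(0).round(1),Q.min(0).round(),Q.max(0).round())
    # black heads z>130
    m=near&(R<60)&(G<80)&(B<60)&(W[...,2]>133)
    k,l,s,ce=cv2.connectedComponentsWithStats(m.astype(np.uint8))
    for i in range(1,k):
        if s[i,4]>8: print(n,'blk',s[i,4],ce[i],W[l==i].mean(0).round(1), onz(c,ce[i][0],ce[i][1],142).round(1))
    # table disc z 50..64 bright
    m=near&(abs(W[...,2]-57)<7)&(R>150)&(B>130)
    pu=np.stack([u[m],v[m]],-1);P=onz(c,pu[:,0],pu[:,1],57)[:,:2]
    ce,rad=cv2.minEnclosingCircle(P.astype(np.float32));print(n,'disc',ce,rad, np.median(W[m][:,2]))
    m=near&(R>50)&(abs(R-G)<25)&(abs(B-G)<25)&(W[...,2]>90)&(W[...,2]<98)
    k,l,s,ce=cv2.connectedComponentsWithStats(m.astype(np.uint8))
    for i in range(1,k):
        if s[i,4]>20: print(n,'spigot',s[i,4],ce[i], onz(c,ce[i][0],ce[i][1],94).round(1))
```

```text
scene bar n 88 [ 574. -173.  124.] [ 626. -145.  131.]
scene yellow 63 [ 475.5 -119.7   50.6] [ 462. -134.   49.] [ 492. -108.   54.]
scene blk 71 [284.87323944 205.22535211] [ 551.3 -222.   139.5] [ 548.9 -219.7  142. ]
scene blk 74 [228.56756757 221.77027027] [596.2 -79.2 140.1] [594.3 -77.9 142. ]
scene disc (613.8673095703125, -160.83367919921875) 123.17823028564453 58.25720199903384
scene spigot 64 [260.75    203.28125] [ 646.4 -222.1   94. ]
scene spigot 69 [228.27536232 212.47826087] [ 675.1 -133.3   94. ]
scene spigot 74 [283.71621622 217.36486486] [ 559.1 -225.3   94. ]
scene spigot 56 [284.92857143 223.35714286] [ 539.3 -210.7   94. ]
scene spigot 33 [229.12121212 233.81818182] [605.3 -82.7  94. ]
scene spigot 87 [266.50574713 240.20689655] [ 523.8 -134.3   94. ]
top bar n 95 [ 576. -177.  115.] [ 627. -149.  135.]
barbox [[578.6, -147.2, 127.0], [628.5, -163.6, 127.0], [623.2, -178.6, 127.0], [573.3, -162.1, 127.0]] [ 600.88763197 -162.88030274  127.        ]
top yellow 24 [ 476.9 -121.9   50.9] [ 464. -135.   48.] [ 491. -113.   57.]
top blk 62 [238.88709677 197.82258065] [599.6 -83.2 138.8] [598.8 -83.5 142. ]
top blk 46 [288.60869565 208.60869565] [ 554.3 -226.1  138.8] [ 553.6 -226.1  142. ]
top disc (616.1433715820312, -168.81710815429688) 124.20043182373047 56.02641792603549
top spigot 58 [256.44827586 175.72413793] [ 676.2 -138.3   94. ]
top spigot 55 [286.4        181.83636364] [ 648.7 -228.2   94. ]
top spigot 58 [260.77586207 224.12068966] [ 524.1 -139.8   94. ]
```

Run:
```python
from h import *
from scipy.optimize import least_squares
obs={'scene':[(0,523.8,-134.3),(3,675.1,-133.3),(2,646.4,-222.1),(1,548.9,-219.7),(4,594.3,-77.9)],
'top':[(0,524.1,-139.8),(3,676.2,-138.3),(2,648.7,-228.2),(1,553.6,-226.1),(4,598.8,-83.5)]}
for k in ['scene','top','both']:
    o=np.array(obs.get(k) or obs['scene']+obs['top'])
    def f(p):
        a=np.pi+p[2]+o[:,0]*2*np.pi/5   # 1 = right = ccw from front
        return np.r_[p[0]+80*np.cos(a)-o[:,1],p[1]+80*np.sin(a)-o[:,2]]
    r=least_squares(f,[600,-155,-.3]);p=r.x
    a=np.pi+p[2];print(k,p.round(2),np.degrees(p[2]).round(2),r.fun.round(1),'unload',p[:2]+80*np.r_[np.cos(a),np.sin(a)],'yellow',p[:2]+130*np.r_[np.cos(a),np.sin(a)])
```

```text
scene [ 5.9770e+02 -1.5746e+02 -3.1000e-01] -17.74 [-2.3 -1.4 -1.4  2.1  3.   1.2  0.9  0.1 -2.7  0.4] unload [ 521.50581527 -133.07873231] yellow [ 473.88444982 -117.84044001]
top [ 6.0028e+02 -1.6318e+02 -3.1000e-01] -17.55 [-0.1 -0.  -0.9  0.2  0.8  0.7  0.4  0.7 -2.2  0.3] unload [ 524.00190001 -139.0625486 ] yellow [ 476.32808752 -123.98914148]
both [ 5.9899e+02 -1.6032e+02 -3.1000e-01] -17.64 [-1.  -0.2  0.   3.5  4.2 -1.3 -1.3 -2.3 -1.2 -0.3 -1.8 -1.8 -2.6 -5.6
 -2.4  3.7  3.2  3.5  0.8  3.2] unload [ 522.75371053 -136.07070787] yellow [ 475.10602962 -120.91490028]
```

```bash
cat >> h.py <<'E'
from scipy.spatial.transform import Rotation as Ro
def target(pos,jaw):  # pointing down, jaw world angle deg
    a=np.radians(jaw);z=np.array([np.cos(a),np.sin(a),0]);x=np.array([0,0,-1.]);return np.array(pos,float),np.stack([x,np.cross(z,x),z],1)
def plan(pos,jaw,n,grip):
    s=get_state();p=np.array(s['tool_pos']);R=np.array(s['tool_rot']);P,T=target(pos,jaw)
    w=Ro.from_matrix(R.T@T).as_rotvec()/n;st=(P-p)/n;rows=[]
    for i in range(n):
        sh=R.T@st; rows.append(' '.join(f'{v:.1f}' for v in sh)+' '+' '.join(f'{v:.4f}' for v in w)+f' {grip}')
        R=R@Ro.from_rotvec(w).as_matrix()
    print('tot rot',w*n);
    for i in range(0,n,5):print('; '.join(rows[i:i+5]))
E
python3 -c "
from h import *
plan([599,-160,265],72.36,15,40)"
```

```text
tot rot [-2.41594718e+00  8.33552670e-05 -5.54031105e-05]
-2.2 32.2 -15.7 -0.1611 0.0000 -0.0000 40; -2.2 34.3 -10.4 -0.1611 0.0000 -0.0000 40; -2.2 35.5 -4.7 -0.1611 0.0000 -0.0000 40; -2.2 35.8 1.0 -0.1611 0.0000 -0.0000 40; -2.2 35.2 6.8 -0.1611 0.0000 -0.0000 40
-2.2 33.6 12.3 -0.1611 0.0000 -0.0000 40; -2.2 31.2 17.5 -0.1611 0.0000 -0.0000 40; -2.2 28.0 22.3 -0.1611 0.0000 -0.0000 40; -2.2 24.1 26.5 -0.1611 0.0000 -0.0000 40; -2.2 19.5 30.0 -0.1611 0.0000 -0.0000 40
-2.2 14.4 32.8 -0.1611 0.0000 -0.0000 40; -2.2 9.0 34.7 -0.1611 0.0000 -0.0000 40; -2.2 3.3 35.6 -0.1611 0.0000 -0.0000 40; -2.2 -2.5 35.7 -0.1611 0.0000 -0.0000 40; -2.2 -8.1 34.9 -0.1611 0.0000 -0.0000 40
```

Call:
{"op": "step_arm", "data": {
  "motion": "-2.2 32.2 -15.7 -0.161 0 0 40; -2.2 34.3 -10.4 -0.161 0 0 40; -2.2 35.5 -4.7 -0.161 0 0 40; -2.2 35.8 1 -0.161 0 0 40; -2.2 35.2 6.8 -0.161 0 0 40"
}}

```text
clock: 1.52
tool_pos: [369.5, -433.1, 242.5]
tool_rot: [[0.0, 0.336, 0.942], [-0.0, 0.942, -0.336], [-1.0, -0.0, 0.0]]
contact_force: [1.3, -1.3, 1.4]
gripper_width: 40.3
```

Call:
{"op": "step_arm", "data": {
  "motion": "-2.2 33.6 12.3 -0.161 0 0 40; -2.2 31.2 17.5 -0.161 0 0 40; -2.2 28 22.3 -0.161 0 0 40; -2.2 24.1 26.5 -0.161 0 0 40; -2.2 19.5 30 -0.161 0 0 40"
}}

```text
clock: 2.15
tool_pos: [484.5, -296.1, 253.5]
tool_rot: [[0.0, -0.446, 0.895], [-0.0, 0.895, 0.446], [-1.0, -0.0, 0.0]]
contact_force: [0.3, 0.8, 0.2]
gripper_width: 40.1
```

Call:
{"op": "step_arm", "data": {
  "motion": "-2.2 14.4 32.8 -0.161 0 0 40; -2.2 9 34.7 -0.161 0 0 40; -2.2 3.3 35.6 -0.161 0 0 40; -2.2 -2.5 35.7 -0.161 0 0 40; -2.2 -8.1 34.9 -0.161 0 0 40"
}}

```text
clock: 2.78
tool_pos: [599.8, -159.3, 264.5]
tool_rot: [[0.0, -0.954, 0.299], [-0.0, 0.299, 0.954], [-1.0, -0.0, -0.0]]
contact_force: [-0.2, -0.2, -0.1]
gripper_width: 40.4
```

Call:
{"op": "step_arm", "data": {
  "motion": "0 0 0 0 0 0 40; 0 0 0 0 0 0 40"
}}

```text
clock: 3.02
tool_pos: [598.9, -160.6, 264.1]
tool_rot: [[-0.0, -0.952, 0.306], [-0.0, 0.306, 0.952], [-1.0, 0.0, -0.0]]
contact_force: [-0.5, -1.1, 0.3]
gripper_width: 40.1
```

```bash
cat >> h.py <<'E'
def wcam():
    s=get_state();c=camera_model('wrist');T=np.eye(4);T[:3,:3]=s['tool_rot'];T[:3,3]=s['tool_pos']
    M=T@c['T_tool_cam'];c['origin']=M[:3,3];c['rotation']=M[:3,:3];return s,c
E
python3 - <<'E'
from h import *
s,c=wcam();p,d=snapshot('wrist');cv2.imwrite('pics/w1.png',p);np.savez('w1',p=p,d=d,o=c['origin'],R=c['rotation'])
print(s['tool_pos'],np.round(s['joint_pos'],1),s['clock'],s['contact_force'])
v,u=np.mgrid[0:420,0:560];W=world(c,u,v,d);p=p.astype(int);B,G,R=p[...,0],p[...,1],p[...,2]
m=(R>120)&(G<70)&(B<70)&(abs(W[...,2]-127)<6)
pu=np.stack([u[m],v[m]],-1).astype(np.float32)
b=cv2.boxPoints(cv2.minAreaRect(pu));P=onz(c,b[:,0],b[:,1],127);print(m.sum(),np.median(W[m][:,2]),P.round(1).tolist(),P.mean(0))
for q in range(4): e=P[(q+1)%4]-P[q];print(np.linalg.norm(e),np.degrees(np.arctan2(e[1],e[0])))
E
```

```text
[ 598.93601448 -160.61145033  264.12758666] [ 34.9  24.  -32.8  74.8  12.8  84.8  75.5] 3.025 [-0.5245101  -1.08651268  0.29960349]
1808 126.42726129901459 [[621.0, -179.2, 127.0], [571.5, -158.7, 127.0], [667.3, 76.2, 127.0], [723.8, 69.9, 127.0]] [645.88602779 -47.96948436 127.        ]
53.59281269464733 157.48822857074111
253.70940002417947 67.8164110415029
56.893414997131416 -6.415172387120492
269.4796434128366 -112.43032354022493
```

View pics/w1.png

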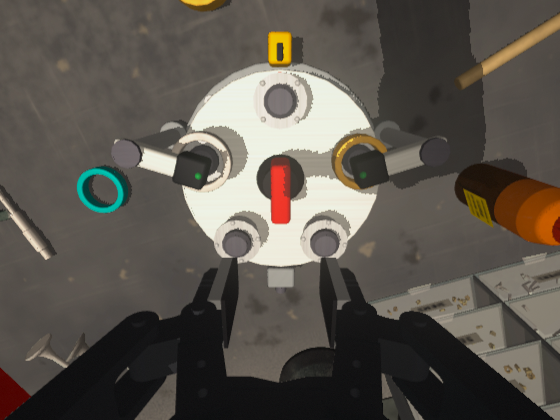

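The wrist view shows the red bar at (281,190), aligned with the jaws' symmetry line, and the nests and heads where expected. The oil spout polluted the red mask, so I'll restrict it.

Run:
```python
from h import *
from scipy.optimize import least_squares
z=np.load('w1.npz');p=z['p'].astype(int);d=z['d'];c=camera_model('wrist');c['origin']=z['o'];c['rotation']=z['R']
v,u=np.mgrid[0:420,0:560];W=world(c,u,v,d);B,G,R=p[...,0],p[...,1],p[...,2]
m=(R>120)&(G<70)&(B<70)&(abs(W[...,2]-127)<4)&(u<400)
pu=np.stack([u[m],v[m]],-1).astype(np.float32)
b=cv2.boxPoints(cv2.minAreaRect(pu));P=onz(c,b[:,0],b[:,1],127);print(m.sum(),P.round(1).tolist(),P.mean(0))
for q in range(2): e=P[(q+1)%4]-P[q];print(np.linalg.norm(e),np.degrees(np.arctan2(e[1],e[0])))
# spigots
o=[]
for k,(uu,vv) in {0:(280,100),2:(237,243),3:(324,243)}.items():
    m=(np.hypot(u-uu,v-vv)<30)&(abs(W[...,2]-94)<3)&(R<140)
    k2,l,s,ce=cv2.connectedComponentsWithStats(m.astype(np.uint8));i=1+np.argmax(s[1:,4]);w=onz(c,*ce[i],94);print(k,s[i],ce[i],w.round(1));o.append((k,w[0],w[1]))
m=(B<70)&(R<70)&(G<110)&(abs(W[...,2]-142)<5)&(v<215)
k2,l,s,ce=cv2.connectedComponentsWithStats(m.astype(np.uint8))
for i in range(1,k2):
    if s[i,4]>150:
        w=onz(c,*ce[i],142);print('head',s[i],w.round(1));o.append((1 if ce[i][0]<280 else 4,w[0],w[1]))
o=np.array(o)
def f(q):
    a=np.pi+q[2]+o[:,0]*2*np.pi/5
    return np.r_[q[0]+80*np.cos(a)-o[:,1],q[1]+80*np.sin(a)-o[:,2]]
r=least_squares(f,[600,-155,-.3]);q=r.x;a=np.pi+q[2]
print(q,np.degrees(q[2]),r.fun.round(1),'unload',q[:2]+80*np.r_[np.cos(a),np.sin(a)])
```

```text
1057 [[572.4, -159.2, 127.0], [577.2, -144.5, 127.0], [627.6, -160.1, 127.0], [622.6, -175.8, 127.0]] [ 599.92954771 -159.89882362  127.        ]
15.532763355322599 72.18611119687148
52.823172523785665 -17.24976685969454
0 [265  85  31  33 747] [279.70013387 101.25435074] [ 525.4 -136.2   94. ]
2 [222 233  28  25 494] [235.74291498 245.06882591] [ 648.1 -224.    94. ]
3 [312 233  27  24 488] [324.79713115 244.85655738] [ 676.4 -135.    94. ]
head [420 138  30  30 699] [599.9 -29.3 142. ]
head [172 154  36  35 831] [ 554.1 -223.7  142. ]
head [354 154  35  34 873] [599.3 -81.3 142. ]
[ 6.00607150e+02 -1.51579553e+02 -3.07017955e-01] -17.59083307358345 [ -1.    0.    0.2   0.2  -0.    0.7   8.8   8.    8.7 -42.3   7.1   9.7] unload [ 524.3480271  -127.40216228]
```

Call:
{"op": "step_arm", "data": {
  "motion": "40 -0.8 0.9 0 0 0 40; 40 0 0 0 0 0 40; 40 0 0 0 0 0 40; 30 0 0 0 0 0 40; 17 0 0 0 0 0 40",
  "newtons": 40
}}

```text
clock: 3.7
tool_pos: [598.9, -160.9, 95.7]
tool_rot: [[-0.002, -0.952, 0.307], [-0.0, 0.307, 0.952], [-1.0, 0.002, -0.001]]
contact_force: [0.2, 0.2, 0.3]
gripper_width: 40.2
```

Call:
{"op": "step_arm", "data": {
  "motion": "0 0 0 0 0 0 40; 0 0 0 0 0 0 40"
}}

```text
clock: 3.95
tool_pos: [601.0, -159.8, 98.9]
tool_rot: [[0.002, -0.952, 0.305], [-0.001, 0.305, 0.953], [-1.0, -0.002, 0.0]]
contact_force: [0.3, 1.2, 0.7]
gripper_width: 39.8
```

Call:
{"op": "step_arm", "data": {
  "motion": "0 0 0 0 0 0 10; 0 0 0 0 0 0 10; 0 0 0 0 0 0 10; 0 0 0 0 0 0 10",
  "newtons": 40
}}

```text
clock: 4.45
tool_pos: [600.9, -159.8, 98.8]
tool_rot: [[0.002, -0.953, 0.304], [-0.001, 0.304, 0.953], [-1.0, -0.002, -0.0]]
contact_force: [-1.8, -0.8, 5.9]
gripper_width: 17.2
```

Call:
{"op": "step_arm", "data": {
  "motion": "0 0 0 0.06 0 0 10; 0 0 0 0.12 0 0 10; 0 0 0 0.12 0 0 10; 0 0 0 0.12 0 0 10; 0 0 0 0.12 0 0 10"
}}

```text
clock: 5.08
tool_pos: [601.2, -159.3, 98.8]
tool_rot: [[0.003, -0.658, 0.753], [-0.001, 0.753, 0.658], [-1.0, -0.002, 0.002]]
contact_force: [0.2, -0.0, 4.2]
gripper_width: 17.5
```

Call:
{"op": "step_arm", "data": {
  "motion": "0 0 0 0.12 0 0 10; 0 0 0 0.12 0 0 10; 0 0 0 0.12 0 0 10; 0 0 0 0.12 0 0 10; 0 0 0 0.12 0 0 10"
}}

```text
clock: 5.7
tool_pos: [601.8, -159.1, 98.8]
tool_rot: [[0.004, -0.119, 0.993], [-0.0, 0.993, 0.119], [-1.0, -0.001, 0.004]]
contact_force: [2.7, -0.3, 2.4]
gripper_width: 17.2
```

Call:
{"op": "step_arm", "data": {
  "motion": "0 0 0 0.06 0 0 10; 0 0 0 0.06 0 0 10; 0 0 0 0 0 0 10; 0 0 0 0 0 0 10"
}}

```text
clock: 6.2
tool_pos: [601.9, -159.0, 98.8]
tool_rot: [[0.004, -0.004, 1.0], [-0.0, 1.0, 0.004], [-1.0, -0.0, 0.004]]
contact_force: [5.2, 0.7, 4.9]
gripper_width: 17.6
```

Call:
{"op": "step_arm", "data": {
  "motion": "0 0 0 0 0 0 38; 0 0 0 0 0 0 38; 0 0 0 0 0 0 38"
}}

```text
clock: 6.58
tool_pos: [599.6, -159.4, 96.8]
tool_rot: [[-0.001, -0.002, 1.0], [0.0, 1.0, 0.002], [-1.0, 0.0, -0.001]]
contact_force: [-0.9, 0.3, 0.4]
gripper_width: 37.7
```

Call:
{"op": "step_arm", "data": {
  "motion": "-20 0 0 0 0 0 38; -40 0 0 0 0 0 38; -40 0 0 0 0 0 38; -40 0 0 0 0 0 38; -20 0 0 0 0 0 38"
}}

```text
clock: 7.2
tool_pos: [600.7, -159.5, 260.0]
tool_rot: [[0.003, -0.002, 1.0], [-0.001, 1.0, 0.002], [-1.0, -0.001, 0.003]]
contact_force: [-0.0, -1.0, -0.3]
gripper_width: 37.9
```

Run:
```python
from h import *
p,d=snapshot('top');cv2.imwrite('pics/t2.png',cv2.resize(p[145:255,210:320],None,fx=5,fy=5))
s,c=wcam();p,d=snapshot('wrist');cv2.imwrite('pics/w2.png',p);print(s['tool_pos'],s['clock'],np.round(s['joint_pos'],1))
v,u=np.mgrid[0:420,0:560];W=world(c,u,v,d);p=p.astype(int);B,G,R=p[...,0],p[...,1],p[...,2]
m=(R>120)&(G<70)&(B<70)&(abs(W[...,2]-127)<5)&(np.hypot(W[...,0]-600,W[...,1]+160)<40)
pu=np.stack([u[m],v[m]],-1).astype(np.float32)
b=cv2.boxPoints(cv2.minAreaRect(pu));P=onz(c,b[:,0],b[:,1],127);print(m.sum(),P.mean(0))
for q in range(2): e=P[(q+1)%4]-P[q];print(np.linalg.norm(e),np.degrees(np.arctan2(e[1],e[0])))
for r in regions_of('wrist','steel_ring')[:4]:
    mm=r['mask']&(d>0);print(r['confidence'],r['at'],np.median(W[mm],0))
plan([524,-135.8,250],-107.6,15,85)
plan([524,-135.8,250],72.4,15,85)
```

```text
[ 601.31952684 -159.58894456  262.02765061] 7.25 [ 24.7  21.9 -17.8  75.6   6.6  83.3   7.4]
1104 [ 601.62823609 -158.86504304  127.        ]
16.240522111680626 0.01309607600408599
53.244200353378325 -89.38872614149693
0.89 [325.5, 256.5] [ 566.78981241 -385.36369711   13.6252642 ]
0.72 [170.2, 186.4] [ 524.15578835 -135.19246955   98.40151134]
tot rot [ 1.88003618e+00  1.41806050e-03 -1.22648403e-03]
0.5 1.6 -5.1 0.1253 0.0001 -0.0001 85; 0.5 0.9 -5.3 0.1253 0.0001 -0.0001 85; 0.5 0.3 -5.3 0.1253 0.0001 -0.0001 85; 0.5 -0.4 -5.3 0.1253 0.0001 -0.0001 85; 0.5 -1.1 -5.2 0.1253 0.0001 -0.0001 85
0.5 -1.7 -5.1 0.1253 0.0001 -0.0001 85; 0.5 -2.3 -4.8 0.1253 0.0001 -0.0001 85; 0.5 -2.9 -4.5 0.1253 0.0001 -0.0001 85; 0.5 -3.4 -4.1 0.1253 0.0001 -0.0001 85; 0.5 -3.9 -3.6 0.1253 0.0001 -0.0001 85
0.5 -4.3 -3.1 0.1253 0.0001 -0.0001 85; 0.5 -4.7 -2.5 0.1253 0.0001 -0.0001 85; 0.5 -5.0 -1.9 0.1253 0.0001 -0.0001 85; 0.5 -5.2 -1.3 0.1253 0.0001 -0.0001 85; 0.5 -5.3 -0.6 0.1253 0.0001 -0.0001 85
tot rot [-1.26155572e+00  1.12692927e-03  1.30295532e-03]
0.5 1.6 -5.1 -0.0841 0.0001 0.0001 85; 0.5 2.0 -4.9 -0.0841 0.0001 0.0001 85; 0.5 2.4 -4.8 -0.0841 0.0001 0.0001 85; 0.5 2.8 -4.5 -0.0841 0.0001 0.0001 85; 0.5 3.2 -4.3 -0.0841 0.0001 0.0001 85
0.5 3.5 -4.0 -0.0841 0.0001 0.0001 85; 0.5 3.9 -3.7 -0.0841 0.0001 0.0001 85; 0.5 4.2 -3.4 -0.0841 0.0001 0.0001 85; 0.5 4.4 -3.0 -0.0841 0.0001 0.0001 85; 0.5 4.7 -2.6 -0.0841 0.0001 0.0001 85
0.5 4.9 -2.2 -0.0841 0.0001 0.0001 85; 0.5 5.0 -1.8 -0.0841 0.0001 0.0001 85; 0.5 5.2 -1.4 -0.0841 0.0001 0.0001 85; 0.5 5.3 -0.9 -0.0841 0.0001 0.0001 85; 0.5 5.3 -0.5 -0.0841 0.0001 0.0001 85
```

View pics/w2.png

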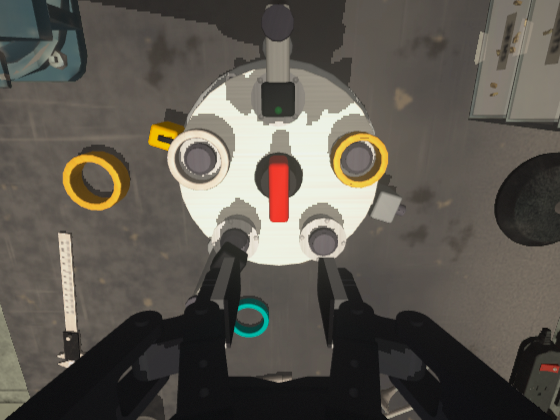

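View pics/t2.png

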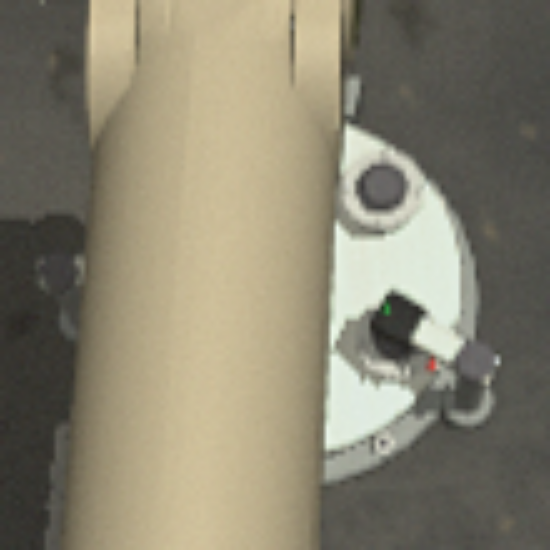

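The table has clicked in: the bar turned 72° and the white-steel ring at (198,158) is beside the yellow block. The brass ring is still on its nest at (358,159). I'll go over the ring next.

Run:
```python
from h import *
plan([524,-135.6,240],72.4,10,85)
```

```text
tot rot [-1.26155572e+00  1.12692927e-03  1.30295532e-03]
1.8 2.4 -7.7 -0.1262 0.0001 0.0001 85; 1.8 3.3 -7.3 -0.1262 0.0001 0.0001 85; 1.8 4.2 -6.8 -0.1262 0.0001 0.0001 85; 1.8 5.1 -6.2 -0.1262 0.0001 0.0001 85; 1.8 5.8 -5.5 -0.1262 0.0001 0.0001 85
1.8 6.4 -4.8 -0.1262 0.0001 0.0001 85; 1.8 7.0 -3.9 -0.1262 0.0001 0.0001 85; 1.8 7.4 -3.0 -0.1262 0.0001 0.0001 85; 1.8 7.8 -2.0 -0.1262 0.0001 0.0001 85; 1.8 7.9 -1.1 -0.1262 0.0001 0.0001 85
```

Call:
{"op": "step_arm", "data": {
  "motion": "1.8 2.4 -7.7 -0.126 0 0 85; 1.8 3.3 -7.3 -0.126 0 0 85; 1.8 4.2 -6.8 -0.126 0 0 85; 1.8 5.1 -6.2 -0.126 0 0 85; 1.8 5.8 -5.5 -0.126 0 0 85"
}}

```text
clock: 7.98
tool_pos: [560.8, -147.3, 246.1]
tool_rot: [[-0.003, -0.594, 0.804], [0.001, 0.804, 0.594], [-1.0, 0.003, -0.002]]
contact_force: [-0.3, -0.5, 0.8]
gripper_width: 84.7
```

Call:
{"op": "step_arm", "data": {
  "motion": "1.8 6.4 -4.8 -0.126 0 0 85; 1.8 7 -3.9 -0.126 0 0 85; 1.8 7.4 -3 -0.126 0 0 85; 1.8 7.8 -2 -0.126 0 0 85; 1.8 7.9 -1.1 -0.126 0 0 85"
}}

```text
clock: 8.6
tool_pos: [522.5, -135.4, 237.2]
tool_rot: [[-0.003, -0.954, 0.3], [0.001, 0.3, 0.954], [-1.0, 0.003, 0.0]]
contact_force: [-0.1, -0.5, 0.3]
gripper_width: 84.9
```

Call:
{"op": "step_arm", "data": {
  "motion": "0 0 0 0 0 0 85; 0 0 0 0 0 0 85"
}}

```text
clock: 8.85
tool_pos: [523.5, -135.7, 238.5]
tool_rot: [[-0.001, -0.952, 0.307], [0.0, 0.307, 0.952], [-1.0, 0.001, 0.0]]
contact_force: [-0.1, 0.4, -0.0]
gripper_width: 85.1
```

Run:
```python
from h import *
s,c=wcam();p,d=snapshot('wrist');cv2.imwrite('pics/w3.png',p);print(s['tool_pos'],s['clock'],np.round(s['joint_pos'],1),np.round(s['tool_rot'],3).tolist())
v,u=np.mgrid[0:420,0:560];W=world(c,u,v,d)
for r in regions_of('wrist','steel_ring')[:4]:
    mm=r['mask']&(d>0);print(r['confidence'],r['at'],np.median(W[mm],0))
m=(abs(W[...,2]-100)<4)&(np.hypot(W[...,0]-524,W[...,1]+136)<36)&(d>0)
P=onz(c,u[m],v[m],100)[:,:2].astype(np.float32);print(m.sum(),cv2.minEnclosingCircle(P),np.median(W[m][:,2]))
```

```text
[ 523.509074   -135.69176127  238.51392812] 8.85 [ 35.4  13.6 -28.9  90.1   6.6  78.1  78. ] [[-0.001, -0.952, 0.307], [0.0, 0.307, 0.952], [-1.0, 0.001, 0.0]]
0.69 [214.6, 275.8] [ 525.55664924 -136.3202344    98.47317671]
0.69 [257.7, 91.5] [ 552.23453566 -391.41891754   14.01378127]
1440 ((524.8807983398438, -135.9566650390625), 28.86998176574707) 98.73996171075254
```

View pics/w3.png

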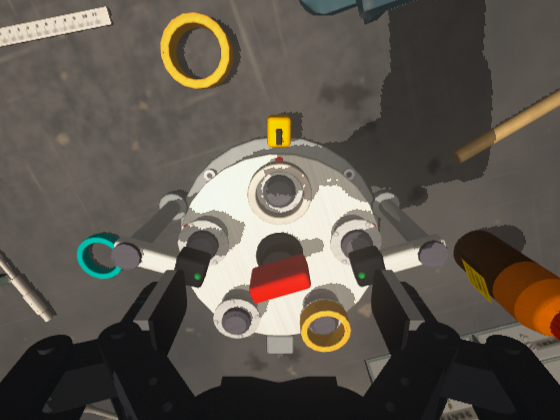

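The ring is centred at (280,190) px, world (524.9,-136.0), radius 28.9. I'll descend to TCP z≈76.

Call:
{"op": "step_arm", "data": {
  "motion": "40 -1.4 0.1 0 0 0 85; 40 0 0 0 0 0 85; 40 0 0 0 0 0 85; 25 0 0 0 0 0 85; 10 0 0 0 0 0 85"
}}

```text
clock: 9.57
tool_pos: [524.3, -135.6, 82.7]
tool_rot: [[-0.002, -0.952, 0.305], [0.001, 0.305, 0.952], [-1.0, 0.003, 0.0]]
contact_force: [-0.6, -0.3, 0.5]
gripper_width: 84.8
```

Call:
{"op": "step_arm", "data": {
  "motion": "7.5 0 0 0 0 0 85; 0 0 0 0 0 0 85; 0 0 0 0 0 0 85"
}}

```text
clock: 9.95
tool_pos: [525.8, -136.0, 77.8]
tool_rot: [[0.002, -0.953, 0.304], [-0.0, 0.304, 0.953], [-1.0, -0.002, 0.0]]
contact_force: [-0.5, -0.0, 0.8]
gripper_width: 84.9
```

Run:
```python
from h import *
s,c=wcam();p,d=snapshot('wrist');cv2.imwrite('pics/w4.png',p);print(s['tool_pos'],s['clock'],s['contact_force'])
```

```text
[ 525.76033577 -136.01251373   77.78475401] 9.95 [-0.49610591 -0.0028169   0.82223808]
```

View pics/w4.png

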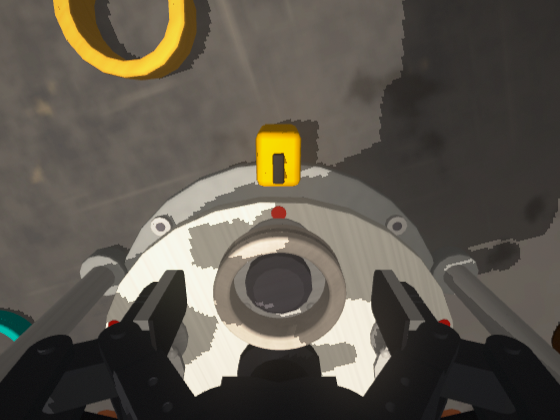

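The ring (280,290) lies midway between the pads (185 and 373). I'll go 3 mm lower and close.

Call:
{"op": "step_arm", "data": {
  "motion": "3 0 0 0 0 0 70; 0 0 0 0 0 0 60; 0 0 0 0 0 0 50; 0 0 0 0 0 0 50; 0 0 0 0 0 0 50",
  "newtons": 40
}}

```text
clock: 10.62
tool_pos: [525.2, -135.8, 74.1]
tool_rot: [[0.0, -0.953, 0.304], [-0.0, 0.304, 0.953], [-1.0, -0.0, 0.0]]
contact_force: [-2.5, -0.0, 4.3]
gripper_width: 56.1
```

Call:
{"op": "step_arm", "data": {
  "motion": "0 0 0 0 0 0 50; 0 0 0 0 0 0 50"
}}

```text
clock: 10.88
tool_pos: [525.1, -135.9, 74.0]
tool_rot: [[0.0, -0.953, 0.304], [0.0, 0.304, 0.953], [-1.0, -0.0, 0.0]]
contact_force: [-2.2, 0.8, 4.7]
gripper_width: 55.9
```

Call:
{"op": "step_arm", "data": {
  "motion": "-3 0 0 0 0 0 50; -6 0 0 0 0 0 50; -10 0 0 0 0 0 50; -10 0 0 0 0 0 50; -10 0 0 0 0 0 50"
}}

```text
clock: 11.5
tool_pos: [525.3, -135.9, 113.8]
tool_rot: [[0.001, -0.953, 0.304], [-0.0, 0.304, 0.953], [-1.0, -0.001, 0.0]]
contact_force: [-0.2, -0.3, -1.5]
gripper_width: 55.8
```

Call:
{"op": "step_arm", "data": {
  "motion": "-15 0 0 0 0 0 50; -15 0 0 0 0 0 50; -15 0 0 0 0 0 50; -10 0 0 0 0 0 50; -6 0 0 0 0 0 50"
}}

```text
clock: 12.12
tool_pos: [525.2, -135.9, 174.6]
tool_rot: [[0.001, -0.953, 0.304], [-0.0, 0.304, 0.953], [-1.0, -0.001, 0.0]]
contact_force: [-0.3, 0.0, -2.9]
gripper_width: 55.9
```

Call:
{"op": "step_arm", "data": {
  "motion": "0 0 0 0 0 0 50; 0 0 0 0 0 0 50; 0 0 0 0 0 0 50; 0 0 0 0 0 0 50; 0 0 0 0 0 0 50"
}}

```text
clock: 12.75
tool_pos: [525.0, -135.9, 173.7]
tool_rot: [[-0.0, -0.953, 0.304], [0.0, 0.304, 0.953], [-1.0, 0.0, 0.0]]
contact_force: [0.2, 0.9, -1.8]
gripper_width: 55.8
```

Run:
```python
from h import *
s,c=wcam();p,d=snapshot('wrist');cv2.imwrite('pics/w5.png',p);print(s['tool_pos'],s['clock'],s['contact_force'],s['gripper_width'],np.abs(s['joint_velocities']).max())
v,u=np.mgrid[0:420,0:560];W=world(c,u,v,d)
for r in regions_of('wrist','steel_ring')[:3]:
    mm=r['mask']&(d>0);print(r['confidence'],r['at'],np.median(W[mm],0))
m=(np.hypot(W[...,0]-525,W[...,1]+136)<31)&(d>0)&(W[...,2]>160)&(W[...,2]<215)&(v<345)
P=W[m];top=P[P[:,2]>np.median(P[:,2])-3]
A=np.c_[top[:,:2]-top[:,:2].mean(0),np.ones(len(top))];k=np.linalg.lstsq(A,top[:,2],rcond=None)[0];print(len(P),'top plane slopes,z',k)
p,d=snapshot('scene');cv2.imwrite('pics/s5.png',cv2.resize(p[150:330,130:370],None,fx=3,fy=3))
```

```text
[ 525.00645592 -135.86412743  173.6764515 ] 12.75 [ 0.21162063  0.88755348 -1.84341213] 55.75153829712808 0.121950502934949
0.84 [267.2, 58.9] [ 544.0957818  -384.73205881   13.5591652 ]
0.62 [325.2, 286.6] [ 525.02340954 -135.31583735  197.60242712]
0.51 [257.7, 273.4] [ 544.48570809 -145.46144325   63.05561199]
9736 top plane slopes,z [ 3.82673869e-03 -1.38935698e-03  1.99726504e+02]
```

View pics/w5.png

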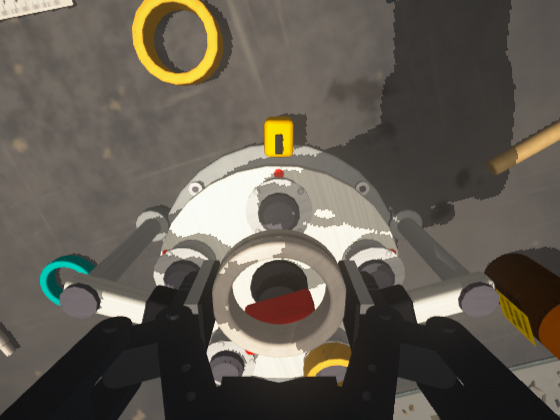

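View pics/s5.png

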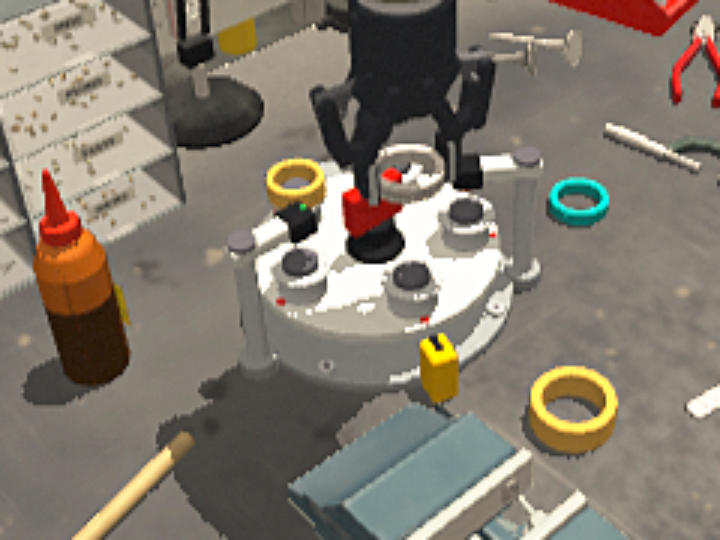

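The ring is gripped at (280,295) in the wrist view. It is level, with its top at z≈200 (100 mm up), and the brass ring is still on its nest. I'm handing in.

```bash
python3 -c "
from rig import *
print(hand_in())"
```

```text
the job is handed in; nothing more can be done
None
```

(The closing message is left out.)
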